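# Find the free compartment of a desk charger box and tip its lid open

### The arm

A 7-joint arm with a two-finger parallel gripper is mounted at the origin on the work surface. World frame = base frame: x ahead of the robot, y to its left, z up, the work surface at z = 0. Lengths are in mm, angles in rad, forces in N, time in s.
With the tool pointing down it reaches from about 350 to 900 mm from the base axis. Payload 7.2 kg.
Tool frame: the origin (TCP) lies between the finger pads; the fingertips stand 14 mm ahead of it and the grasp point (between the pads) lies 5 mm behind it; z points along the fingers, y is the direction in which the jaws open and shut (so a half turn about z gives the same grasp; the last joint's range is limited). The gripper opens to 88 mm and grips with 3 to 60 N. Pads are 20 mm wide; open, the fingers measure 115 mm over their backs; the gripper's body (75 mm by 178 mm) begins 61 mm behind the grasp point.
Start: joints at [-1.244, 0.411, -0.013, 1.596, 0.006, 1.134, -0.082], TCP at [240.399, 576.92, 236.653] pointing down, gripper open.
Joint ranges: [-2.95, 2.95], [-0.29, 1.99], [-1.47, 1.44], [0.14, 2.54], [-1.03, 4.17], [0.13, 1.85], [-2.86, 2.86]. Speed limits (rad/s): [2.39, 2.39, 3.01, 3.01, 3.14, 3.14, 3.14].

### API

Orientations are given as a 3x3 rotation matrix whose columns are the frame's x, y, z axes.
In Python, from plant import sense, eyes, workorder, spotter gives the robot as it stands. The module is installed in compiled form; this text tells all that it offers.
- The arm moves only by the tool servo_tool, never from a script. Its argument "steps" is a list of rows, each an object with "delta_pos": the shift along the tool's x, y, z in m, a list of three; "rotation": the turn, a rotation vector about the tool's x, y, z in degrees, a list of three; "claw": the opening, from -1 (shut) to 1 (fully open). A call has 1 to 20 rows; each row shifts and turns the commanded pose from where the row before left it, along the tool's axes as they then stand; what a row does not reach is not made up. A row lasts 1/10 s, in which the tool goes at most 50 mm and 8.59 degrees, less where a joint would pass 70% of its speed; a pose out of reach is approached as far as the arm can. A call is refused whole if a number of a shift passes 0.05 or a number of a turn 8.59, either way. A call with a gripper value outside its range is refused whole. The fingers move at their own pace and stop on an object; "force" is the grip in N (left out, the last holds). Time passes only in rows, so rows that do not move let the fingers close. It gives the time, the measured TCP pose, the force and the opening at its end, in the units of the state.
- sense(): the state, without advancing time (a new reading comes with each control period).
- eyes.read_camera(name): name is "scene" or "top" or "wrist"; returns the picture (400x640x3 uint8, red, green, blue); there is no depth.
- eyes.get_calibration(name): a dict with "fx", "fy", "cx", "cy" (pixels), "k1" (the pictures are not rectified: a ray, as slopes to the right and down, at radius r is drawn at 1 + k1 r^2 times it, then the intrinsics apply), "R" (3x3) and "t" (3): a world point X has camera coordinates R X + t; the wrist camera has in their place "tool_from_camera" (4x4, takes a point from camera to tool coordinates, whose origin is the TCP and whose axes are the flange's). Camera axes: x right, y down, z forward; pixel columns grow to the right and rows downward; lengths in mm; the calibration is good to about 2 mm. A picture is of the moment at which its call begins: read the wrist's pose just before it. get_calibration takes no time and is no camera call.
- workorder.sign_off(): hands the job in, once; it reports no verdict.
Trained networks look in the newest picture that a camera, given by its name, has taken for a name from the list of things; names that differ only in an ending like _2 or _b are one class to them, and where a whole thing is asked for, a point or a joint stands for the part that bears it (a point fixed in the world has none). Each returns a list of dicts, best first, with "conf" (0 to 1); they miss things now and then, are a little off and sometimes report something else, mostly with a low value. They report only what shows in the picture. A call takes as long as a camera call.
- spotter.spot_in(query, camera): "location" ([x, y, z] in mm, in the coordinates of the camera as it stood for that picture, good to about 4 mm: the middle of the surface that is visible of it).
- spotter.silhouettes(query, camera): "pixels" (400x640 bool, what is visible of it).
The state is a dict: "time": time; "q": joint angles; "qvel": joint speeds; "tau": joint torques, N m; "eef_pos": TCP position; "tcp_rot": TCP orientation; "ft_force": force on the tool from outside, world axes, zero at the start; "moment": the same for the moment, N m; "opening": finger opening in mm.
Only numpy, scipy, OpenCV 4.12 (cv2) and the standard library are available. Lean on these libraries where they do the work, as an engineer would, in place of code of your own. Each camera call takes 0.05 s, during which the arm holds its last target.

### The job

Three of the four compartments of the white charger box on the desk are packed full, so their lids hardly give, and one is free for another charger. Press gently with your fingertip on the back part (the side away from you) of one lid after another until you find the lid that rocks on its middle pivot, then push that lid all the way open so that it stands upright. Only press and push: lift nothing, leave the box and all the small things on and around it where they are, and finish with your hand away from everything.

Things in the scene. Friction and masses are not known exactly. Their poses are not given: they have to be found in the camera images.
- box: white charger box, loose on the desk (2.4 kg plus contents): 200 mm deep (its x axis, from its front by the robot to its back), 383 mm long (its y axis, to the robot's left), 95 mm high, flat top with four identical lids flush in it. Origin: centre of its underside. The lids' pivot line lies 16 mm in front (-x) of its centre; lids 1 to 4 are centred at y = +138, +46, -46, -138 mm.
- lid_1 (a joint): angle of the leftmost lid (+y), rad: 0 shut and flush, 1.48 its stop, almost upright. Each lid is a light grey board 112 (x) by 82 (y) by 8 mm on a pin across its middle, along the box's y, 91 mm above the desk: pressing the back half down raises the front half; it turns only this way. Balanced but stiff pivot (0.035 N m, about 1 N where it is pressed): it stays at any angle where it is left.
- lid_2 (a joint): angle of the second lid from the left, as lid 1. How all lids feel: over the one free compartment a light press of 1 to 3 N tips the lid on and on, up to its stop; over a packed one it gives 2 to 3 mm at its back edge (under 0.08 rad at 15 N), then resists firmly, 12 N more for each further mm. Which one is free changes from run to run and cannot be seen from outside.
- lid_3 (a joint): angle of the third lid from the left, as lid 1. Below each lid is a compartment 113 (x) by 83 mm (y), its floor 87 mm below the box's top; the free one holds only a pad 8 mm thick, so a lid's back half and a fingertip have room to go down into it.
- lid_4 (a joint): angle of the rightmost lid (-y), as lid 1. In front of the lids the box's top is a bare ledge 27 mm deep; behind them a ledge 59 mm deep, with stationery up to 19 mm high, 5 mm or more clear of the lids.
- lid_1_back (a point): where to press lid 1: point on its upper face, on its centre line, 33 mm behind the pivot and 23 mm in front of its back edge, among three thin darker ribs; it turns with the lid.
- lid_1_front (a point): middle of the front edge of lid 1, at half its thickness, 56 mm in front of the pivot; it turns with the lid and rises up to 56 mm as the lid opens.
- lid_2_back (a point): the same point on lid 2.
- lid_2_front (a point): the same point on lid 2.
- lid_3_back (a point): the same point on lid 3.
- lid_3_front (a point): the same point on lid 3.
- lid_4_back (a point): the same point on lid 4.
- lid_4_front (a point): the same point on lid 4.
- eraser: white eraser in a paper sleeve, 20 x 44 x 12 mm, on the back ledge of the box; not part of the job. Origin: centre of its underside.
- notes: pale yellow pad of sticky notes, 44 x 44 x 14 mm, on the back ledge of the box; not part of the job. Origin: centre of its underside.
- tape: roll of amber tape lying flat, diameter 46, 19 mm high, on the back ledge of the box; not part of the job. Origin: centre of its underside.
- mug: white mug, diameter 82, 95 mm high, on the desk left of the box; not part of the job. Origin: centre of its underside.
- stapler: black stapler, 38 x 150 x 60 mm, on the desk right of the box; not part of the job. Origin: centre of its underside.
- mouse: round black computer mouse, diameter 62, 34 mm high, on a pad to the right in front of the box; not part of the job. Origin: centre of its underside.

How it is judged:
By the outcome, as a careful person would: the job done as asked, in the order asked, and still so for the second after the job is handed in, with the robot touching nothing.
It also fails if it takes over 58 s, if anything falls off the work surface, if the arm or the gripper's body presses on something with over 40 N, if the wrist force passes 120 N, or if a joint passes its speed limit or range.

## Working session

There is one attempt and no reset: what is moved stays moved. The work goes in short steps, Python scripts to look and compute and a tool call to move; the robot and the scene stay as the last step left them, time stands still between calls to the robot, and variables do not carry over. Pictures are saved under pics/ and viewed, and the job is handed in when it is done.

Besides the shell and the picture viewer there is one more tool, called after "Request:" by a JSON object that holds its "fn" and its "kwargs". servo_tool: Moves the arm, as the interface text tells. Its arguments: {"type":"object","properties":{"steps":{"type":"array","items":{"type":"object","properties":{"delta_pos":{"type":"array","items":{"type":"number"}},"rotation":{"type":"array","items":{"type":"number"}},"claw":{"type":"number"}}}},"force":{"type":"number"}},"required":["steps"]}

```bash
mkdir -p pics; python3 - <<'E'
from plant import sense, eyes
import cv2,numpy as np
s=sense();print(s)
for n in("scene","top","wrist"):
    im=eyes.read_camera(n);cv2.imwrite(f"pics/{n}0.png",im[:,:,::-1]);print(n,eyes.get_calibration(n))
E
```

```text
{'time': 0.0, 'q': array([-1.24420507,  0.41190651, -0.01273722,  1.59706147,  0.00560164,
        1.1343208 , -0.08218516]), 'qvel': array([ 0.00065162,  0.0014355 ,  0.00143389, -0.00136102, -0.00091052,
       -0.00017206, -0.00178748]), 'tau': array([-5.84974605e-04, -5.87957704e+01,  6.41275551e-01, -2.91075343e+01,
       -5.39035723e-02,  1.82429992e-02,  1.95345410e-04]), 'eef_pos': array([240.21643701, 576.44621554, 235.79769255]), 'tcp_rot': array([[-9.23101270e-01,  3.84556574e-01, -5.35993726e-04],
       [ 3.84556932e-01,  9.23099938e-01, -1.57160201e-03],
       [-1.09594109e-04, -1.65686791e-03, -9.99998621e-01]]), 'ft_force': array([-0.65046992,  0.63059064,  0.23950428]), 'moment': array([-0.01145264, -0.00758396, -0.04920989]), 'opening': 88.13173657469889}
scene {'fx': 392.792491116165, 'fy': 392.792491116165, 'cx': 318.8686283062359, 'cy': 199.81515695732367, 'k1': 0.011529047777240621, 'R': array([[-0.16630253,  0.98606132, -0.00515177],
       [ 0.72554893,  0.11882484, -0.67783435],
       [-0.66777408, -0.11646343, -0.73519661]]), 't': array([  89.44228703, -3
[... 178 characters left out ...]
([[-0.02977048, -0.99936827, -0.01941099],
       [-0.98056551,  0.03296686, -0.19340235],
       [ 0.19392009,  0.01327606, -0.98092749]]), 't': array([  17.02096896,  528.14719376, 1025.5583483 ])}
wrist {'fx': 284.98718731104464, 'fy': 284.98718731104464, 'cx': 318.8056598714356, 'cy': 200.31688865747196, 'k1': -0.029091970753194054, 'tool_from_camera': array([[-2.37288274e-07, -9.53710538e-01, -3.00726139e-01,
         8.44059278e+01],
       [ 9.99998643e-01,  4.95115333e-04, -1.57097750e-03,
         4.47815481e-01],
       [ 1.64715192e-03, -3.00725731e-01,  9.53709244e-01,
        -1.48338245e+02],
       [ 0.00000000e+00,  0.00000000e+00,  0.00000000e+00,
         1.00000000e+00]])}
```

View pics/top0.png

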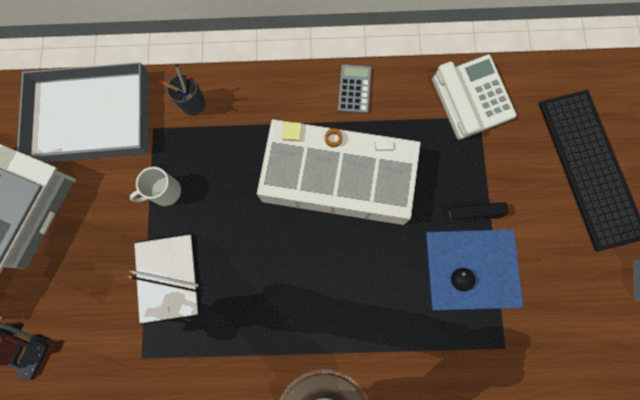

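View pics/scene0.png

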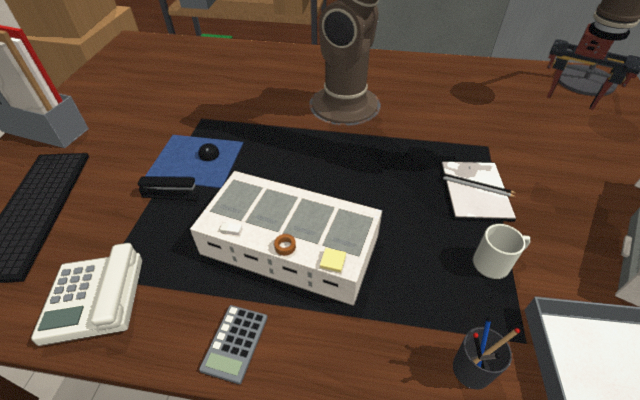

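View pics/wrist0.png

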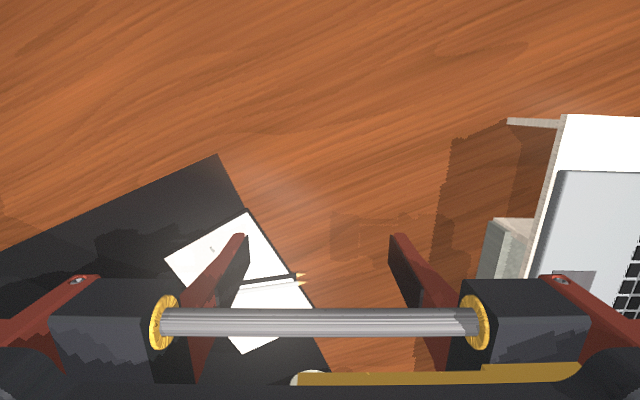

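```bash
cat > h.py <<'E'
import numpy as np,cv2
from plant import sense, eyes, spotter
def ray(cal,uv):
    K=np.array([[cal['fx'],0,cal['cx']],[0,cal['fy'],cal['cy']],[0,0,1]])
    p=cv2.undistortPoints(np.array(uv,float).reshape(-1,1,2),K,np.array([cal['k1'],0,0,0.]))[:,0]
    return np.c_[p,np.ones(len(p))]
def onplane(cal,uv,z):
    R,t=cal['R'],cal['t'];d=ray(cal,uv)@R;C=-R.T@t
    return C+d*((z-C[2])/d[:,2])[:,None]
def proj(cal,X):
    K=np.array([[cal['fx'],0,cal['cx']],[0,cal['fy'],cal['cy']],[0,0,1]])
    return cv2.projectPoints(np.array(X,float).reshape(-1,1,3),cv2.Rodrigues(cal['R'])[0],cal['t'],K,np.array([cal['k1'],0,0,0.]))[0][:,0]
E
python3 - <<'E'
from h import *
for n in("top","scene"):
    eyes.read_camera(n);c=eyes.get_calibration(n)
    for q in("lid_1","eraser","notes","tape"):
        for d in spotter.silhouettes(q,n)[:5]:
            m=d['pixels'].astype(np.uint8)
            ys,xs=np.nonzero(m); P=onplane(c,np.c_[xs,ys],95 if q=='lid_1' else 103)
            r=cv2.minAreaRect(P[:,:2].astype(np.float32))
            print(n,q,round(d['conf'],2),m.sum(),P.mean(0).round(1),np.round(r[1],1),round(r[2],1))
    
print(sense()['time'])
E
```

```text
top lid_1 0.97 1447 [627.9  80.6  95. ] [ 84.7 115.8] 78.0
top lid_1 0.9 1473 [ 574.5 -188.6   95. ] [ 84.2 113.4] 78.8
top lid_1 0.79 1386 [609.9  -8.7  95. ] [ 81.8 112.3] 79.0
top lid_1 0.72 1424 [592.9 -99.6  95. ] [ 83.  116.9] 76.9
top eraser 0.67 146 [ 667.3 -172.9  103. ] [42.8 21.1] 87.9
top notes 0.68 1461 [ 572.3 -187.8  103. ] [ 82.7 111.8] 79.0
top notes 0.62 325 [714.   58.7 103. ] [45.8 48.3] 87.8
top tape 0.52 179 [695.  -48.2 103. ] [40.5 45.3] 87.9
top tape 0.34 1322 [582.9 398.5 103. ] [119.7  92.8] 79.6
scene lid_1 0.92 1398 [612.8 -10.3  95. ] [ 82.9 112.6] 78.8
scene lid_1 0.71 1562 [631.5  80.2  95. ] [ 84.4 114.4] 78.1
scene lid_1 0.65 1262 [594.2 -99.9  95. ] [ 81.7 116.8] 78.4
scene lid_1 0.59 1130 [ 576.7 -191.    95. ] [ 79.4 113.8] 80.8
scene eraser 0.47 210 [ 669.2 -172.6  103. ] [46.6 28.6] 87.8
scene eraser 0.32 1535 [637.5  80.5 103. ] [ 84.5 112.9] 80.4
scene notes 0.83 489 [714.3  58.3 103. ] [46.2 52.9] 85.3
scene notes 0.62 2081 [633.8 395.5 103. ] [ 82.  151.6] 58.0
scene tape 0.86 399 [691.5 -46.7 103. ] [58.  46.1] 14.0
scene tape 0.22 1349 [602.4 -97.6 103. ] [ 83.4 113.4] 78.6
0.65
```

Request:
{"fn": "servo_tool", "kwargs": {"steps": [{"delta_pos":[0,0,0],"rotation":[0,0,-2.8],"claw":-1},{"delta_pos":[0,0,0],"rotation":[0,0,-2.8],"claw":-1},{"delta_pos":[0,0,0],"rotation":[0,0,-2.8],"claw":-1},{"delta_pos":[0,0,0],"rotation":[0,0,-2.9],"claw":-1}], "force": 10}}

```text
time: 1.05
eef_pos: [240.4, 576.9, 236.7]
tcp_rot: [[-0.981, 0.194, 0.0], [0.194, 0.981, 0.0], [-0.0, 0.0, -1.0]]
ft_force: [-0.1, 0.2, 0.1]
opening: 59.5
```

Request:
{"fn": "servo_tool", "kwargs": {"steps": [{"delta_pos":[-0.0256,-0.0205,0]},{"delta_pos":[-0.0256,-0.0205,0]},{"delta_pos":[-0.0256,-0.0205,0]},{"delta_pos":[-0.0256,-0.0205,0]},{"delta_pos":[-0.0256,-0.0205,0]},{"delta_pos":[-0.0256,-0.0205,0]},{"delta_pos":[-0.0256,-0.0205,0]},{"delta_pos":[-0.0256,-0.0205,0]},{"delta_pos":[-0.0256,-0.0205,0]},{"delta_pos":[-0.0256,-0.0205,0]},{"delta_pos":[-0.0256,-0.0205,0]},{"delta_pos":[-0.0256,-0.0205,0]},{"delta_pos":[-0.0256,-0.0205,0]},{"delta_pos":[-0.0256,-0.0205,0]},{"delta_pos":[-0.0256,-0.0205,0]},{"delta_pos":[-0.0256,-0.0205,0]},{"delta_pos":[-0.0256,-0.0205,0]},{"delta_pos":[-0.0256,-0.0205,0]},{"delta_pos":[-0.0256,-0.0205,0]},{"delta_pos":[-0.0256,-0.0205,0]}]}}

```text
invalid input at $.steps[0]: expected keys delta_pos, rotation, claw
```

Request:
{"fn": "servo_tool", "kwargs": {"steps": [{},{},{},{}]}}

```text
invalid input at $.steps[0]: expected keys delta_pos, rotation, claw
```

Request:
{"fn": "servo_tool", "kwargs": {"steps": [{"delta_pos":[-0.0256,-0.0205,0],"rotation":[0,0,0],"claw":-1},{"delta_pos":[-0.0256,-0.0205,0],"rotation":[0,0,0],"claw":-1},{"delta_pos":[-0.0256,-0.0205,0],"rotation":[0,0,0],"claw":-1},{"delta_pos":[-0.0256,-0.0205,0],"rotation":[0,0,0],"claw":-1},{"delta_pos":[-0.0256,-0.0205,0],"rotation":[0,0,0],"claw":-1},{"delta_pos":[-0.0256,-0.0205,0],"rotation":[0,0,0],"claw":-1},{"delta_pos":[-0.0256,-0.0205,0],"rotation":[0,0,0],"claw":-1},{"delta_pos":[-0.0256,-0.0205,0],"rotation":[0,0,0],"claw":-1},{"delta_pos":[-0.0256,-0.0205,0],"rotation":[0,0,0],"claw":-1},{"delta_pos":[-0.0256,-0.0205,0],"rotation":[0,0,0],"claw":-1},{"delta_pos":[-0.0256,-0.0205,0],"rotation":[0,0,0],"claw":-1},{"delta_pos":[-0.0256,-0.0205,0],"rotation":[0,0,0],"claw":-1},{"delta_pos":[-0.0256,-0.0205,0],"rotation":[0,0,0],"claw":-1},{"delta_pos":[-0.0256,-0.0205,0],"rotation":[0,0,0],"claw":-1},{"delta_pos":[-0.0256,-0.0205,0],"rotation":[0,0,0],"claw":-1},{"delta_pos":[-0.0256,-0.0205,0],"rotation":[0,0,0],"claw":-1},{"delta_pos":[-0.0256,-0.0205,0],"rotation":[0,0,0],"claw":-1},{"delta_pos":[-0.0256,-0.0205,0],"rotation":[0,0,0],"claw":-1},{"delta_pos":[-0.0256,-0.0205,0],"rotation":[0,0,0],"claw":-1},{"delta_pos":[-0.0256,-0.0205,0],"rotation":[0,0,0],"claw":-1}]}}

```text
time: 3.05
eef_pos: [662.8, 73.4, 236.7]
tcp_rot: [[-0.981, 0.196, 0.0], [0.196, 0.981, 0.0], [-0.0, 0.0, -1.0]]
ft_force: [-0.1, -0.3, -1.0]
opening: 0.3
```

Request:
{"fn": "servo_tool", "kwargs": {"steps": [{"delta_pos":[0,0,0.025],"rotation":[0,0,0],"claw":-1},{"delta_pos":[0,0,0.025],"rotation":[0,0,0],"claw":-1},{"delta_pos":[0,0,0.025],"rotation":[0,0,0],"claw":-1},{"delta_pos":[0,0,0.02],"rotation":[0,0,0],"claw":-1},{"delta_pos":[0,0,0],"rotation":[0,0,0],"claw":-1},{"delta_pos":[0,0,0],"rotation":[0,0,0],"claw":-1},{"delta_pos":[0,0,0],"rotation":[0,0,0],"claw":-1}]}}

```text
time: 3.75
eef_pos: [662.8, 74.5, 143.1]
tcp_rot: [[-0.981, 0.196, 0.002], [0.196, 0.981, 0.0], [-0.002, 0.001, -1.0]]
ft_force: [0.7, 0.2, 0.7]
opening: 0.6
```

```bash
python3 - <<'E'
from h import *
s=sense();print(s['time'],s['eef_pos'],s['ft_force'],s['opening'])
w=eyes.read_camera("wrist")[:,:,::-1].copy()
c=eyes.get_calibration("wrist");T=c['tool_from_camera']
R=s['tcp_rot'];Rw=T[:3,:3].T@R.T; t=T[:3,:3].T@(-R.T@s['eef_pos']-T[:3,3])
c['R']=Rw;c['t']=t
pts=np.array([[662,73.9,95],[643.7,-16,95],[626,-106.3,95],[608,-196.3,95]])
for p in proj(c,pts): cv2.circle(w,tuple(int(v) for v in p),4,(0,0,255),1)
cv2.imwrite("pics/w1.png",w)
sc=eyes.read_camera("scene")[:,:,::-1].copy()
cal=eyes.get_calibration("scene")
for p in proj(cal,pts): cv2.circle(sc,tuple(int(v) for v in p),3,(0,0,255),1)
cv2.imwrite("pics/s1.png",cv2.resize(sc[60:360,130:530],(800,600)))
E
```

```text
3.75 [662.80595955  74.49457947 143.14668023] [0.65697661 0.17655019 0.6887554 ] 0.585158141205057
```

View pics/w1.png

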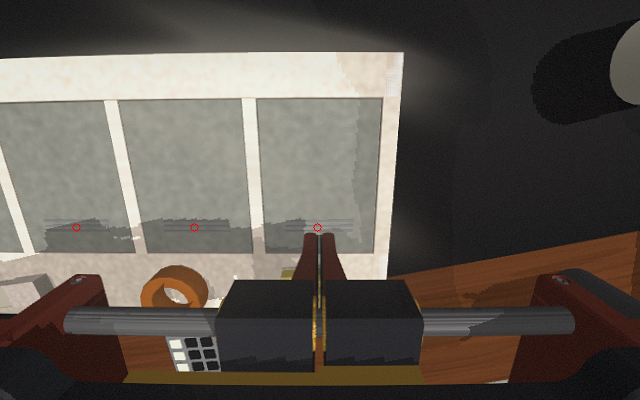

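View pics/s1.png

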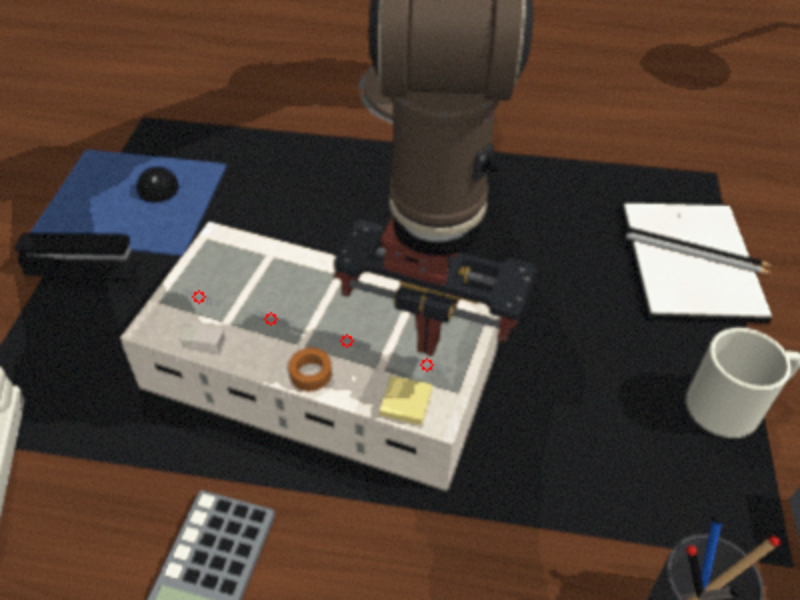

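The ribs (wrist picture, rows about 220–233) lie under all four projected press points. The finger is above lid 1, so I'm descending.

Request:
{"fn": "servo_tool", "kwargs": {"steps": [{"delta_pos":[0,0,0.01],"rotation":[0,0,0],"claw":-1},{"delta_pos":[0,0,0.01],"rotation":[0,0,0],"claw":-1},{"delta_pos":[0,0,0.007],"rotation":[0,0,0],"claw":-1},{"delta_pos":[0,0,0],"rotation":[0,0,0],"claw":-1},{"delta_pos":[0,0,0],"rotation":[0,0,0],"claw":-1},{"delta_pos":[0,0,0],"rotation":[0,0,0],"claw":-1}]}}

```text
time: 4.45
eef_pos: [662.2, 74.4, 114.8]
tcp_rot: [[-0.981, 0.196, 0.0], [0.196, 0.981, 0.0], [-0.0, 0.0, -1.0]]
ft_force: [0.4, 1.2, 0.7]
opening: 0.6
```

Request:
{"fn": "servo_tool", "kwargs": {"steps": [{"delta_pos":[0,0,0.001],"rotation":[0,0,0],"claw":-1},{"delta_pos":[0,0,0.001],"rotation":[0,0,0],"claw":-1},{"delta_pos":[0,0,0.001],"rotation":[0,0,0],"claw":-1},{"delta_pos":[0,0,0],"rotation":[0,0,0],"claw":-1}]}}

```text
time: 4.85
eef_pos: [661.9, 74.4, 111.5]
tcp_rot: [[-0.981, 0.196, -0.0], [0.196, 0.981, -0.0], [0.0, -0.0, -1.0]]
ft_force: [-0.6, 0.2, -0.1]
opening: 0.5
```

Tip is at about 97.5 mm. I'll go on in small steps.

Request:
{"fn": "servo_tool", "kwargs": {"steps": [{"delta_pos":[0,0,0.001],"rotation":[0,0,0],"claw":-1},{"delta_pos":[0,0,0.001],"rotation":[0,0,0],"claw":-1},{"delta_pos":[0,0,0],"rotation":[0,0,0],"claw":-1}]}}

```text
time: 5.15
eef_pos: [662.0, 74.4, 109.6]
tcp_rot: [[-0.981, 0.196, 0.0], [0.196, 0.981, 0.0], [-0.0, 0.0, -1.0]]
ft_force: [1.3, 0.1, -0.0]
opening: 0.7
```

Request:
{"fn": "servo_tool", "kwargs": {"steps": [{"delta_pos":[0,0,0.001],"rotation":[0,0,0],"claw":-1},{"delta_pos":[0,0,0],"rotation":[0,0,0],"claw":-1}]}}

```text
time: 5.35
eef_pos: [662.1, 74.4, 108.8]
tcp_rot: [[-0.981, 0.196, 0.0], [0.196, 0.981, 0.0], [-0.0, 0.0, -1.0]]
ft_force: [-0.2, -0.2, 0.8]
opening: 0.5
```

Request:
{"fn": "servo_tool", "kwargs": {"steps": [{"delta_pos":[0,0,0.0007],"rotation":[0,0,0],"claw":-1},{"delta_pos":[0,0,0],"rotation":[0,0,0],"claw":-1}]}}

```text
time: 5.55
eef_pos: [662.2, 74.4, 108.5]
tcp_rot: [[-0.981, 0.196, 0.001], [0.196, 0.981, 0.0], [-0.001, 0.0, -1.0]]
ft_force: [-1.3, -0.7, 4.8]
opening: 0.1
```

Request:
{"fn": "servo_tool", "kwargs": {"steps": [{"delta_pos":[0,0,0.0007],"rotation":[0,0,0],"claw":-1},{"delta_pos":[0,0,0],"rotation":[0,0,0],"claw":-1}]}}

```text
time: 5.75
eef_pos: [662.2, 74.4, 108.4]
tcp_rot: [[-0.981, 0.196, 0.001], [0.196, 0.981, 0.0], [-0.001, 0.0, -1.0]]
ft_force: [-2.4, -0.3, 9.1]
opening: 0.0
```

Request:
{"fn": "servo_tool", "kwargs": {"steps": [{"delta_pos":[0,0,0.0005],"rotation":[0,0,0],"claw":-1},{"delta_pos":[0,0,0],"rotation":[0,0,0],"claw":-1}]}}

```text
time: 5.95
eef_pos: [662.2, 74.4, 108.2]
tcp_rot: [[-0.981, 0.196, 0.001], [0.196, 0.981, 0.0], [-0.001, 0.001, -1.0]]
ft_force: [-3.6, 0.1, 10.5]
opening: 0.7
```

Lid 1 resists at 10 N with almost no travel, so it's packed. Next is lid 2.

Request:
{"fn": "servo_tool", "kwargs": {"steps": [{"delta_pos":[0,0,-0.006],"rotation":[0,0,0],"claw":-1},{"delta_pos":[0,0,-0.006],"rotation":[0,0,0],"claw":-1},{"delta_pos":[0,-0.023,0],"rotation":[0,0,0],"claw":-1},{"delta_pos":[0,-0.023,0],"rotation":[0,0,0],"claw":-1},{"delta_pos":[0,-0.023,0],"rotation":[0,0,0],"claw":-1},{"delta_pos":[0,-0.023,0],"rotation":[0,0,0],"claw":-1},{"delta_pos":[0,0,0],"rotation":[0,0,0],"claw":-1},{"delta_pos":[0,0,0],"rotation":[0,0,0],"claw":-1},{"delta_pos":[0,0,0.005],"rotation":[0,0,0],"claw":-1},{"delta_pos":[0,0,0.004],"rotation":[0,0,0],"claw":-1},{"delta_pos":[0,0,0],"rotation":[0,0,0],"claw":-1},{"delta_pos":[0,0,0],"rotation":[0,0,0],"claw":-1},{"delta_pos":[0,0,0],"rotation":[0,0,0],"claw":-1}]}}

```text
time: 7.25
eef_pos: [643.8, -15.6, 109.6]
tcp_rot: [[-0.981, 0.196, -0.0], [0.196, 0.981, -0.0], [0.0, -0.0, -1.0]]
ft_force: [0.2, 0.0, 0.3]
opening: 0.4
```

Request:
{"fn": "servo_tool", "kwargs": {"steps": [{"delta_pos":[0,0,0.001],"rotation":[0,0,0],"claw":-1},{"delta_pos":[0,0,0.001],"rotation":[0,0,0],"claw":-1},{"delta_pos":[0,0,0],"rotation":[0,0,0],"claw":-1}]}}

```text
time: 7.55
eef_pos: [644.0, -15.8, 108.5]
tcp_rot: [[-0.981, 0.196, 0.0], [0.196, 0.981, 0.0], [-0.0, 0.0, -1.0]]
ft_force: [-1.9, -0.3, 4.5]
opening: 0.4
```

Request:
{"fn": "servo_tool", "kwargs": {"steps": [{"delta_pos":[0,0,0.0007],"rotation":[0,0,0],"claw":-1},{"delta_pos":[0,0,0],"rotation":[0,0,0],"claw":-1}]}}

```text
time: 7.75
eef_pos: [644.1, -15.8, 108.3]
tcp_rot: [[-0.981, 0.196, 0.001], [0.196, 0.981, 0.0], [-0.001, 0.001, -1.0]]
ft_force: [-3.7, -0.3, 9.9]
opening: 0.5
```

Lid 2 is also packed (10 N, no travel). Next is lid 3.

Request:
{"fn": "servo_tool", "kwargs": {"steps": [{"delta_pos":[0,0,-0.006],"rotation":[0,0,0],"claw":-1},{"delta_pos":[0,0,-0.006],"rotation":[0,0,0],"claw":-1},{"delta_pos":[0,-0.023,0],"rotation":[0,0,0],"claw":-1},{"delta_pos":[0,-0.023,0],"rotation":[0,0,0],"claw":-1},{"delta_pos":[0,-0.023,0],"rotation":[0,0,0],"claw":-1},{"delta_pos":[0,-0.023,0],"rotation":[0,0,0],"claw":-1},{"delta_pos":[0,0,0],"rotation":[0,0,0],"claw":-1},{"delta_pos":[0,0,0],"rotation":[0,0,0],"claw":-1},{"delta_pos":[0,0,0.005],"rotation":[0,0,0],"claw":-1},{"delta_pos":[0,0,0.004],"rotation":[0,0,0],"claw":-1},{"delta_pos":[0,0,0],"rotation":[0,0,0],"claw":-1},{"delta_pos":[0,0,0],"rotation":[0,0,0],"claw":-1},{"delta_pos":[0,0,0],"rotation":[0,0,0],"claw":-1}]}}

```text
time: 9.05
eef_pos: [625.9, -105.7, 110.0]
tcp_rot: [[-0.981, 0.196, -0.0], [0.196, 0.981, 0.0], [0.0, -0.0, -1.0]]
ft_force: [0.3, -0.1, 0.6]
opening: 0.5
```

Request:
{"fn": "servo_tool", "kwargs": {"steps": [{"delta_pos":[0,0,0.001],"rotation":[0,0,0],"claw":-1},{"delta_pos":[0,0,0.001],"rotation":[0,0,0],"claw":-1},{"delta_pos":[0,0,0],"rotation":[0,0,0],"claw":-1}]}}

```text
time: 9.35
eef_pos: [626.0, -106.0, 108.1]
tcp_rot: [[-0.981, 0.196, 0.0], [0.196, 0.981, 0.0], [-0.0, 0.0, -1.0]]
ft_force: [0.3, 0.5, -0.2]
opening: 0.6
```

Request:
{"fn": "servo_tool", "kwargs": {"steps": [{"delta_pos":[0,0,0.0007],"rotation":[0,0,0],"claw":-1},{"delta_pos":[0,0,0],"rotation":[0,0,0],"claw":-1}]}}

```text
time: 9.55
eef_pos: [626.1, -106.0, 107.5]
tcp_rot: [[-0.981, 0.196, 0.001], [0.196, 0.981, 0.0], [-0.0, 0.0, -1.0]]
ft_force: [0.4, -0.7, 1.7]
opening: 0.2
```

Lower than the others, with little force. I'll press on in small steps.

Request:
{"fn": "servo_tool", "kwargs": {"steps": [{"delta_pos":[0,0,0.0007],"rotation":[0,0,0],"claw":-1},{"delta_pos":[0,0,0],"rotation":[0,0,0],"claw":-1}]}}

```text
time: 9.75
eef_pos: [626.1, -106.0, 106.7]
tcp_rot: [[-0.981, 0.196, 0.001], [0.196, 0.981, -0.0], [-0.001, 0.0, -1.0]]
ft_force: [0.9, -0.3, 1.9]
opening: 0.5
```

Request:
{"fn": "servo_tool", "kwargs": {"steps": [{"delta_pos":[0,0,0.0007],"rotation":[0,0,0],"claw":-1},{"delta_pos":[0,0,0],"rotation":[0,0,0],"claw":-1}]}}

```text
time: 9.95
eef_pos: [626.0, -106.1, 105.9]
tcp_rot: [[-0.981, 0.196, 0.0], [0.196, 0.981, -0.0], [-0.0, 0.0, -1.0]]
ft_force: [1.8, 0.0, 1.0]
opening: 0.8
```

Request:
{"fn": "servo_tool", "kwargs": {"steps": [{"delta_pos":[0,0,0.001],"rotation":[0,0,0],"claw":-1},{"delta_pos":[0,0,0.001],"rotation":[0,0,0],"claw":-1},{"delta_pos":[0,0,0.001],"rotation":[0,0,0],"claw":-1},{"delta_pos":[0,0,0],"rotation":[0,0,0],"claw":-1}]}}

```text
time: 10.35
eef_pos: [625.8, -106.0, 102.7]
tcp_rot: [[-0.981, 0.196, -0.0], [0.196, 0.981, 0.0], [0.0, -0.0, -1.0]]
ft_force: [1.2, -0.1, 0.2]
opening: 0.2
```

```bash
python3 - <<'E'
from h import *
cv2.imwrite("pics/w2.png",eyes.read_camera("wrist")[:,:,::-1])
E
```

```text
(no output)
```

View pics/w2.png

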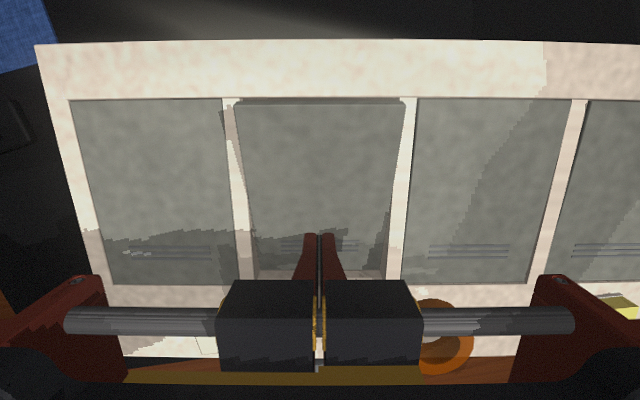

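The picture shows lid 3 (x 232–405) with its front edge raised at row 100, so it is the free one. I'll press it deeper, then push it towards the pivot.

Request:
{"fn": "servo_tool", "kwargs": {"steps": [{"delta_pos":[0,0,0.002],"rotation":[0,0,0],"claw":-1},{"delta_pos":[0,0,0.002],"rotation":[0,0,0],"claw":-1},{"delta_pos":[0,0,0.002],"rotation":[0,0,0],"claw":-1},{"delta_pos":[0,0,0.002],"rotation":[0,0,0],"claw":-1},{"delta_pos":[0,0,0.002],"rotation":[0,0,0],"claw":-1},{"delta_pos":[0,0,0.001],"rotation":[0,0,0],"claw":-1},{"delta_pos":[0,0,0],"rotation":[0,0,0],"claw":-1}]}}

```text
time: 11.1
eef_pos: [625.7, -106.1, 91.7]
tcp_rot: [[-0.981, 0.196, -0.0], [0.196, 0.981, -0.0], [0.0, -0.0, -1.0]]
ft_force: [-0.2, -0.1, -0.4]
opening: 0.3
```

Request:
{"fn": "servo_tool", "kwargs": {"steps": [{"delta_pos":[0.002,0,0],"rotation":[0,0,0],"claw":-1},{"delta_pos":[0.002,0,0],"rotation":[0,0,0],"claw":-1},{"delta_pos":[0.002,0,0],"rotation":[0,0,0],"claw":-1},{"delta_pos":[0,0,0],"rotation":[0,0,0],"claw":-1}]}}

```text
time: 11.5
eef_pos: [620.0, -104.8, 92.2]
tcp_rot: [[-0.981, 0.196, 0.001], [0.196, 0.981, -0.0], [-0.001, 0.0, -1.0]]
ft_force: [2.4, -0.5, 0.2]
opening: 0.3
```

Request:
{"fn": "servo_tool", "kwargs": {"steps": [{"delta_pos":[0.002,0,0],"rotation":[0,0,0],"claw":-1},{"delta_pos":[0.002,0,0],"rotation":[0,0,0],"claw":-1},{"delta_pos":[0.001,0,0],"rotation":[0,0,0],"claw":-1},{"delta_pos":[0,0,0],"rotation":[0,0,0],"claw":-1}]}}

```text
time: 11.9
eef_pos: [614.9, -103.8, 91.9]
tcp_rot: [[-0.981, 0.196, -0.0], [0.196, 0.981, 0.0], [0.0, 0.0, -1.0]]
ft_force: [2.2, -0.7, -1.0]
opening: 0.5
```

```bash
python3 - <<'E'
from h import *
cv2.imwrite("pics/w3.png",eyes.read_camera("wrist")[:,:,::-1])
sc=eyes.read_camera("scene")[:,:,::-1]
cv2.imwrite("pics/s3.png",cv2.resize(sc[130:310,180:420],(800,600)))
E
```

```text
(no output)
```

View pics/w3.png

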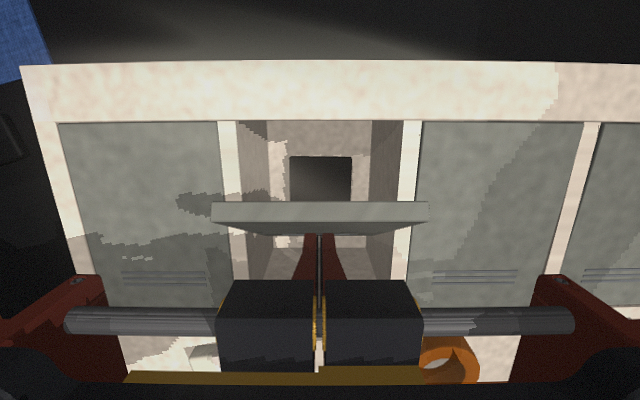

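View pics/s3.png

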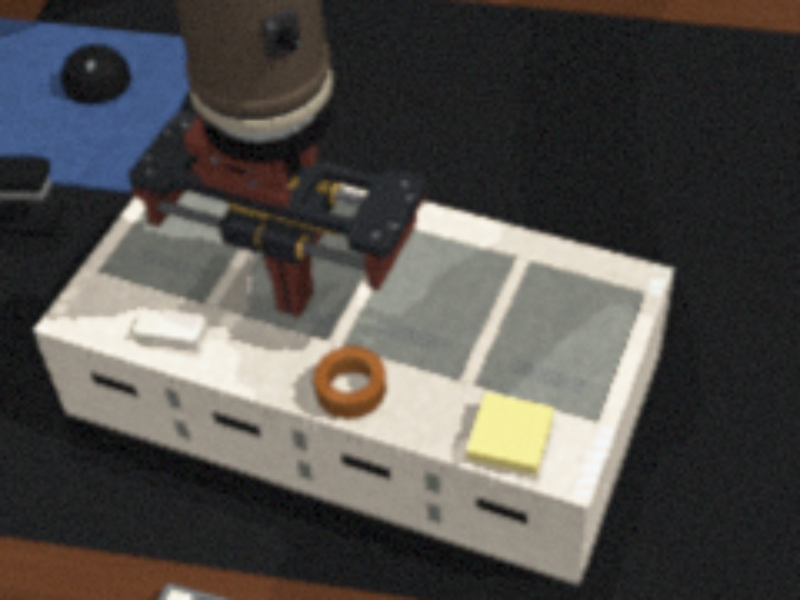

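Request:
{"fn": "servo_tool", "kwargs": {"steps": [{"delta_pos":[0.002,0,0],"rotation":[0,0,0],"claw":-1},{"delta_pos":[0.001,0,0],"rotation":[0,0,0],"claw":-1},{"delta_pos":[0.001,0,0],"rotation":[0,0,0],"claw":-1},{"delta_pos":[0,0,0],"rotation":[0,0,0],"claw":-1}]}}

```text
time: 12.4
eef_pos: [610.9, -103.0, 91.8]
tcp_rot: [[-0.981, 0.196, -0.0], [0.196, 0.981, 0.0], [0.0, -0.0, -1.0]]
ft_force: [4.2, -0.1, -2.8]
opening: 0.5
```

Request:
{"fn": "servo_tool", "kwargs": {"steps": [{"delta_pos":[0.001,0,0],"rotation":[0,0,0],"claw":-1},{"delta_pos":[0,0,0],"rotation":[0,0,0],"claw":-1}]}}

```text
time: 12.6
eef_pos: [609.9, -102.8, 91.8]
tcp_rot: [[-0.981, 0.196, -0.0], [0.196, 0.981, 0.0], [0.0, 0.0, -1.0]]
ft_force: [4.1, -0.6, -3.1]
opening: 0.3
```

Request:
{"fn": "servo_tool", "kwargs": {"steps": [{"delta_pos":[0.0007,0,0],"rotation":[0,0,0],"claw":-1},{"delta_pos":[0,0,0],"rotation":[0,0,0],"claw":-1}]}}

```text
time: 12.8
eef_pos: [609.3, -102.7, 91.9]
tcp_rot: [[-0.981, 0.196, -0.0], [0.196, 0.981, 0.0], [0.0, 0.0, -1.0]]
ft_force: [3.8, -0.8, -3.8]
opening: -0.0
```

Request:
{"fn": "servo_tool", "kwargs": {"steps": [{"delta_pos":[0.0007,0,0],"rotation":[0,0,0],"claw":-1},{"delta_pos":[0,0,0],"rotation":[0,0,0],"claw":-1}]}}

```text
time: 13.0
eef_pos: [609.1, -102.7, 91.9]
tcp_rot: [[-0.981, 0.196, 0.001], [0.196, 0.981, -0.0], [-0.001, -0.0, -1.0]]
ft_force: [5.8, -2.1, -4.2]
opening: 0.7
```

Request:
{"fn": "servo_tool", "kwargs": {"steps": [{"delta_pos":[0.0005,0,0],"rotation":[0,0,0],"claw":-1},{"delta_pos":[0,0,0],"rotation":[0,0,0],"claw":-1}]}}

```text
time: 13.2
eef_pos: [609.1, -102.7, 92.0]
tcp_rot: [[-0.981, 0.196, 0.002], [0.196, 0.981, -0.0], [-0.002, -0.0, -1.0]]
ft_force: [6.8, -2.0, -5.1]
opening: 0.8
```

```bash
python3 - <<'E'
from h import *
cv2.imwrite("pics/w4.png",eyes.read_camera("wrist")[:,:,::-1])
E
```

```text
(no output)
```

View pics/w4.png

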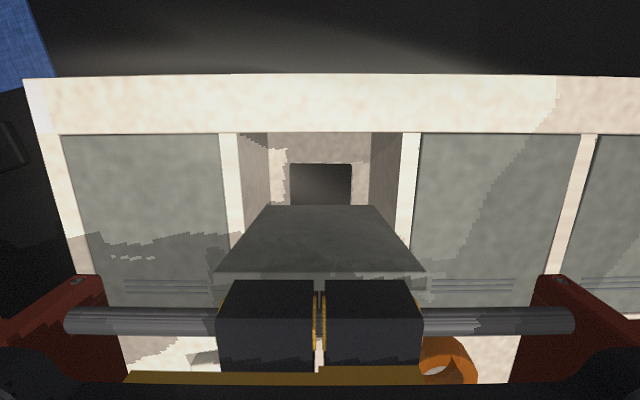

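```bash
python3 - <<'E'
from h import *
s=sense();c=eyes.get_calibration("wrist");T=c['tool_from_camera'];R=s['tcp_rot']
c['R']=T[:3,:3].T@R.T;c['t']=T[:3,:3].T@(-R.T@s['eef_pos']-T[:3,3])
bx=np.array([.981,-.196,0]);by=np.array([.196,.981,0]);bz=np.array([0,0,1.])
P0=np.array([593.6,-99.8,91])
for th in (1.2,1.3,1.4,1.48):
    a=bx*np.cos(th)-bz*np.sin(th); n=bx*np.sin(th)+bz*np.cos(th)
    print(th,[proj(c,[P0+a*r-4*n+by*y])[0].round().tolist() for r in(-56,56) for y in(41,-41)])
E
```

```text
1.2 [[425.0, 235.0], [208.0, 235.0], [371.0, 227.0], [265.0, 226.0]]
1.3 [[426.0, 250.0], [208.0, 250.0], [371.0, 219.0], [265.0, 219.0]]
1.4 [[425.0, 264.0], [208.0, 264.0], [372.0, 212.0], [264.0, 212.0]]
1.48 [[425.0, 276.0], [209.0, 276.0], [372.0, 206.0], [264.0, 206.0]]
```

Edges at rows 272 and 205 match 1.46–1.48 rad, and the finger stopped advancing, so the lid is at its stop. I'll back off and lift away.

Request:
{"fn": "servo_tool", "kwargs": {"steps": [{"delta_pos":[-0.003,0,0],"rotation":[0,0,0],"claw":-1},{"delta_pos":[-0.004,0,0],"rotation":[0,0,0],"claw":-1},{"delta_pos":[-0.005,0,0],"rotation":[0,0,0],"claw":-1},{"delta_pos":[0,0,0],"rotation":[0,0,0],"claw":-1},{"delta_pos":[0,0,-0.01],"rotation":[0,0,0],"claw":-1},{"delta_pos":[0,0,-0.02],"rotation":[0,0,0],"claw":-1},{"delta_pos":[0,0,-0.03],"rotation":[0,0,0],"claw":-1},{"delta_pos":[0,0,-0.03],"rotation":[0,0,0],"claw":-1},{"delta_pos":[0,0,-0.03],"rotation":[0,0,0],"claw":-1},{"delta_pos":[0,0,-0.03],"rotation":[0,0,0],"claw":-1},{"delta_pos":[0,0,-0.03],"rotation":[0,0,0],"claw":-1},{"delta_pos":[0,0,-0.02],"rotation":[0,0,0],"claw":-1}]}}

```text
time: 14.45
eef_pos: [620.2, -105.0, 295.3]
tcp_rot: [[-0.981, 0.196, 0.003], [0.196, 0.981, -0.0], [-0.003, 0.0, -1.0]]
ft_force: [0.5, -0.5, -1.0]
opening: 0.4
```

Request:
{"fn": "servo_tool", "kwargs": {"steps": [{"delta_pos":[0.015,0.03,0],"rotation":[0,0,0],"claw":-1},{"delta_pos":[0.015,0.03,0],"rotation":[0,0,0],"claw":-1},{"delta_pos":[0.015,0.03,0],"rotation":[0,0,0],"claw":-1},{"delta_pos":[0.015,0.03,0],"rotation":[0,0,0],"claw":-1},{"delta_pos":[0.015,0.03,0],"rotation":[0,0,0],"claw":-1},{"delta_pos":[0.015,0.03,0],"rotation":[0,0,0],"claw":-1},{"delta_pos":[0.015,0.03,0],"rotation":[0,0,0],"claw":-1},{"delta_pos":[0.015,0.03,0],"rotation":[0,0,0],"claw":-1},{"delta_pos":[0.015,0.03,0],"rotation":[0,0,0],"claw":-1},{"delta_pos":[0.015,0.03,0],"rotation":[0,0,0],"claw":-1},{"delta_pos":[0.015,0.03,0],"rotation":[0,0,0],"claw":-1},{"delta_pos":[0.015,0.03,0],"rotation":[0,0,0],"claw":-1},{"delta_pos":[0.015,0.03,0],"rotation":[0,0,0],"claw":-1},{"delta_pos":[0.015,0.03,0],"rotation":[0,0,0],"claw":-1},{"delta_pos":[0,0,0],"rotation":[0,0,0],"claw":-1},{"delta_pos":[0,0,0],"rotation":[0,0,0],"claw":-1},{"delta_pos":[0,0,0],"rotation":[0,0,0],"claw":-1}]}}

```text
time: 16.15
eef_pos: [497.2, 346.7, 292.4]
tcp_rot: [[-0.98, 0.198, 0.001], [0.198, 0.98, -0.001], [-0.001, -0.001, -1.0]]
ft_force: [-0.1, -0.2, 0.5]
opening: 0.6
```

```bash
python3 - <<'E'
from h import *
bx=np.array([.981,-.196,0]);by=np.array([.196,.981,0]);bz=np.array([0,0,1.])
P0=np.array([593.6,-99.8,91])
for n in("top","scene"):
    im=eyes.read_camera(n)[:,:,::-1].copy();c=eyes.get_calibration(n)
    b=im[130:310,180:420] if n=="scene" else im[90:240,240:440]
    cv2.imwrite(f"pics/{n}5.png",cv2.resize(b,(800,600)))
    for q in("lid_1","eraser","notes","tape"):
        for d in spotter.silhouettes(q,n)[:5]:
            ys,xs=np.nonzero(d['pixels']); P=onplane(c,np.c_[xs,ys],95 if q=='lid_1' else 103)
            r=cv2.minAreaRect(P[:,:2].astype(np.float32))
            print(n,q,round(d['conf'],2),len(xs),P.mean(0).round(1),np.round(r[1],1))
    for th in (1.3,1.4,1.48):
        a=bx*np.cos(th)-bz*np.sin(th); nn=bx*np.sin(th)+bz*np.cos(th)
        o=np.array([180,130]) if n=="scene" else np.array([240,90])
        print(th,[((proj(c,[P0+a*-56+4*k*nn+by*y])[0]-o)*(10/3 if n=="scene" else 4)).round().tolist() for k in(1,-1) for y in(41,-41)])
print(sense()['time'],sense()['ft_force'])
E
```

```text
top lid_1 0.98 1426 [626.7  81.   95. ] [ 84.8 116.7]
top lid_1 0.86 350 [ 592.6 -100.6   95. ] [80.3 29.7]
top lid_1 0.86 1383 [ 573.6 -188.8   95. ] [ 80.5 111.9]
top lid_1 0.74 1394 [610.   -8.4  95. ] [ 82.7 113.6]
top eraser 0.73 963 [ 491.3 -385.3  103. ] [ 38.8 153. ]
top eraser 0.59 136 [ 668.7 -173.5  103. ] [42.7 21.1]
top notes 0.78 329 [713.8  58.5 103. ] [47.3 49.1]
top notes 0.58 11975 [600.7 -58.4 103. ] [383.3 219.2]
top notes 0.54 1479 [ 572.5 -188.1  103. ] [ 82.2 116.9]
top tape 0.6 247 [695.2 -45.2 103. ] [43.1 50.7]
1.3 [[400.0, 329.0], [537.0, 351.0], [398.0, 343.0], [535.0, 364.0]]
1.4 [[402.0, 320.0], [539.0, 342.0], [400.0, 333.0], [537.0, 355.0]]
1.48 [[403.0, 313.0], [540.0, 334.0], [401.0, 326.0], [538.0, 347.0]]
scene lid_1 0.97 1505 [629.8  80.1  95. ] [ 82.5 114. ]
scene lid_1 0.88 1318 [611.6 -10.   95. ] [ 80.9 112.5]
scene lid_1 0.85 1129 [ 587.9 -104.3   95. ] [134.   80.1]
scene lid_1 0.81 1175 [ 580.2 -193.4   95. ] [ 84. 115.]
scene lid_1 0.3 1227 [ 565.7 -366.6   95. ] [ 78.3 156.7]
scene eraser 0.73 210 [ 669.1 -172.9  103. ] [28.1 47.6]
scene notes 0.69 504 [713.6  58.1 103. ] [48.2 54. ]
scene tape 0.72 341 [691.7 -46.7 103. ] [55.6 42.1]
1.3 [[363.0, 217.0], [252.0, 186.0], [368.0, 211.0], [257.0, 181.0]]
1.4 [[359.0, 222.0], [248.0, 191.0], [364.0, 215.0], [253.0, 184.0]]
1.48 [[356.0, 226.0], [245.0, 195.0], [361.0, 219.0], [250.0, 188.0]]
16.65 [-0.70799612 -0.29437129 -0.49547136]
```

View pics/top5.png

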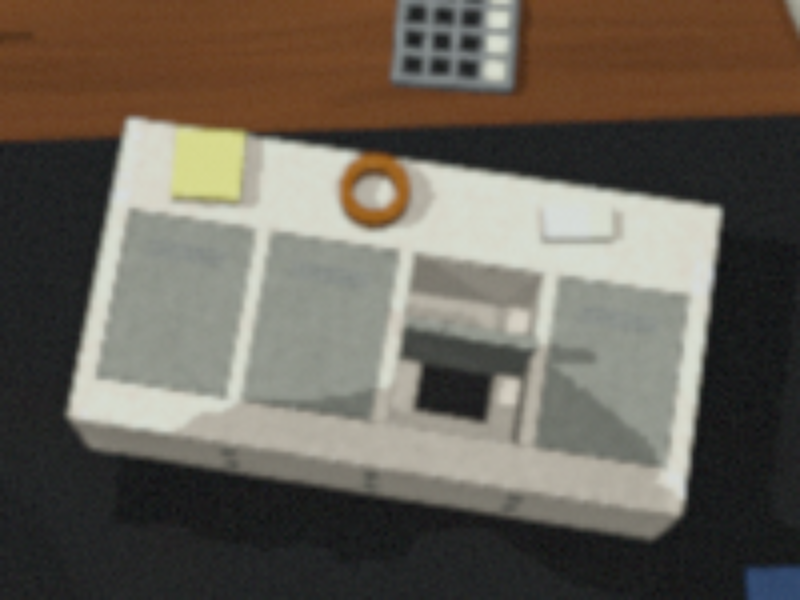

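View pics/scene5.png

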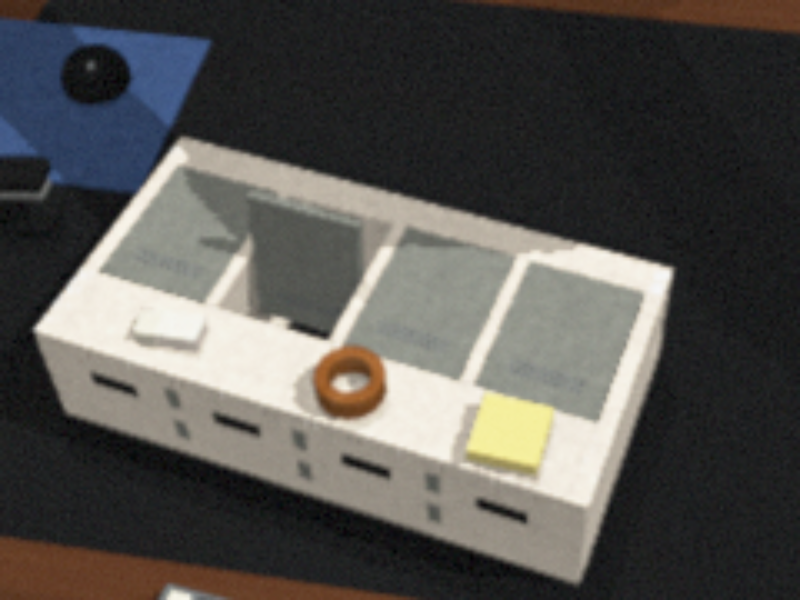

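Lid 3 stands upright. Its top edge in the scene crop runs from (248,192) to (360,220), against a predicted (245,195) to (356,226) at 1.48 rad. The other lids, the stationery and the box are where they were.

```bash
python3 - <<'E'
from plant import workorder
print(workorder.sign_off())
E
```

```text
the job is handed in; nothing more can be done
None
```

The job is done: the third lid from the left covers the free compartment, and it now stands upright against its stop.

- **Finding it:** I pressed lids 1 and 2 on their back ribs with the closed fingertip. Both resisted firmly at about 10 N, so they are packed. Lid 3 tipped at 1–2 N. I didn't press lid 4.
- **Opening it:** I pressed lid 3's back half down, then pushed it towards the pivot until the finger stopped at about 7 N sideways. I then backed off, lifted, and moved the hand clear to the left of the box.
- **Last checks:** The lid's edges in the top and scene pictures match an angle of about 1.48 rad (the wrist picture before I backed off gave 1.46–1.48). The box, other lids, eraser, notes and tape are within about 3 mm of where they started, which is measuring noise. The mug, stapler and mouse were not measured, but the hand never went near them. The force reading away from the box is near zero, and the clock stood at 16.7 s of the 58 s allowed.
- **Detections that disagreed:** the networks gave a few false ones, such as calling other things "eraser" or "notes". I set these aside after comparing them with the pictures.

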